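# Knock a glass gel cassette flush and hold it out for clipping

### The job

The two glass plates of a gel cassette lie untidily on the white casting block. While they still lie back on the block, knock and squeeze them until their ends and long sides are flush with each other; then slide the flush pair along the block, flat on its top, straight out over its front end (the one away from the small green level) until the red line across the upper plate lies over that end's edge, so that clips can be put on the overhanging part. The pair would tip off by itself there: finish while still holding its back part so that it lies level on the block, do not let go, and leave the clips, flask and dropper bottle alone.

Things in the scene. Friction and masses are not known exactly. Their poses are not given: they have to be found in the camera images.
- block: White casting block, fixed: a raised bar 300 (x) x 48 (y) mm, flat level top 60 mm above the worktop, on a slab of the same length, 110 mm wide, whose top is at 36 mm, so fingers can reach 24 mm below the bar's top beside it; the plates overhang the bar's sides. Origin at the centre of its underside. +x points to the front edge (robot's left); a green bullseye level is at the tail.
- block_edge (a point): Middle of the block's front top edge (end of the raised bar): 150 mm along the block's +x from its origin, at the height of its top. Same axes as the block.
- back_plate: Lower plate: greenish glass 220 (x) x 60 (y) x 5 mm with two grey spacer strips 9 mm wide and 2 mm thick fixed along its long sides on top (7 mm high in all), loose on the block, about 190 g. Origin at the centre of its underside; +x points roughly to the block's front edge, so its front end is 110 mm along +x and its tail end 110 mm along -x.
- front_plate: Upper plate: clear glass 220 (x) x 60 (y) x 5 mm, 165 g, loose on the lower plate's spacers, x the same way. Origin at the centre of its underside: flush when the two origins lie over each other with x axes parallel (the pair is then 12 mm thick). Starts 8 to 24 mm ahead, 4 to 8 mm aside (block +y), a little twisted. Pushing the upper plate leaves the lower behind; pushing the lower carries both.
- line (a point): Middle of the red line (3 mm wide, straight across) on the upper plate's top face, 140 mm behind its front end, 80 mm from its tail end. With the line over the block's front edge, 140 mm of the pair hangs out, more than half, so it tips unless its tail is held. Same axes as the upper plate.
- clip_a: Steel spring clip, 34 mm wide, about 65 mm long with its wire handles, 27 mm high, loose on the worktop; not to be moved. Origin near its back under the spine.
- clip_b: A second such clip; not to be moved.
- conical_flask: Conical glass flask with pink contents, 64 mm across, 104 mm high, loose behind the block; origin at the centre of its underside. Not to be moved.
- dropper_bottle: Brown dropper bottle with black bulb, 31 mm across, 100 mm high, loose behind the block; origin at the centre of its underside. Not to be moved.

How it is judged:
On the way:
1. The plates are flush with each other at ends and sides, within 3 mm, while less than 60 mm of them hangs over the front edge (x of front_plate in the frame of back_plate between -0.003 and 0.003 m and y of front_plate in the frame of back_plate between -0.003 and 0.003 m and angle between the x axis of front_plate and the x axis of back_plate, either way round below 0.03 rad and x of line in the frame of block below 0.07 m), for 0.2 s.
At the end, for the whole second after the job is handed in: Red line within 4 mm of the block's front edge; plates flush within 3 mm, straight on the block (4 degrees, 12 mm off its middle at most), level (1.7 degrees), resting on its top within 4 mm, at rest, and still held by the fingers (over 1 N) (x of front_plate in the frame of back_plate between -0.003 and 0.003 m and y of front_plate in the frame of back_plate between -0.003 and 0.003 m and angle between the x axis of front_plate and the x axis of back_plate, either way round below 0.03 rad and x of line in the frame of block between 0.146 and 0.154 m and y of back_plate in the frame of block between -0.012 and 0.012 m and angle between the x axis of back_plate and the x axis of block, either way round below 0.07 rad and angle between each of back_plate, front_plate's own z axis and vertical below 0.03 rad and height (world z) of back_plate between 0.056 and 0.064 m and contact force between back_plate and block above 0.3 N and (contact force between the fingers and front_plate above 1 N or contact force between the fingers and back_plate above 1 N) and linear speed of each of front_plate, back_plate below 0.01 m/s); the arm keeps its last pose, push and grip.
It fails at once if the lower plate is lifted clear of the block (over 10 mm) (height (world z) of back_plate above 0.07 m).
It fails at once if the plates tip (over 7 degrees) or fall (angle between any of back_plate, front_plate's own z axis and vertical above 0.12 rad or height (world z) of back_plate below 0.045 m).
It fails at once if a clip, the flask or the dropper bottle is moved more than 15 mm (distance of any of conical_flask, dropper_bottle, clip_a, clip_b from where it was at the start of the episode above 0.015 m).
It also fails if it takes over 54 s, if anything falls off the work surface, if the arm or the gripper's body presses on something with over 40 N, if the wrist force passes 120 N, or if a joint passes its speed limit or range.

### The arm

A 6-joint arm with a two-finger parallel gripper is mounted at the origin on a cart in front of the work surface, level with it; the furniture and walls round the work are solid. World frame = base frame: x ahead of the robot, y to its left, z up, the work surface at z = 0. Lengths are in m, angles in rad, forces in N, time in s.
With the tool pointing down it reaches from about 0.3 to 0.775 m from the base axis. Payload 14.6 kg.
Tool frame: the origin (TCP) lies at the very end of the fingers, on their centre line; the grasp point (between the pads) lies 19 mm behind it; z points along the fingers, y is the line along which they close (so a half turn about z gives the same grasp; the last joint's range is limited). The gripper opens to 94 mm and grips with 3 to 60 N. Pads are 16 mm wide; open, the fingers measure 119 mm over their backs; the gripper's body (75 mm by 177 mm) begins 78 mm behind the grasp point.
Start: joints at [-1.348, 0.3, 1.521, -0, 1.321, -0.067], TCP at [0.157, -0.527, 0.17] pointing down, gripper open.
Joint ranges: [-3.03, 3.03], [-0.79, 2.21], [0.23, 2.52], [-1.04, 4.18], [0, 3.07], [-2.55, 2.55]. Speed limits (rad/s): [2.22, 2.22, 2.57, 3.14, 3.14, 3.14].

### API

Orientations are given as [roll, pitch, yaw] about the fixed x, y, z axes, in that order (R = Rz(yaw) Ry(pitch) Rx(roll)).
In Python, from station import ctrl, cams gives the robot as it stands. The module is installed in compiled form; this text tells all that it offers.
- The arm moves only by the tool arm_command, never from a script. Its argument "plan" is a list that holds one entry, the list of rows, each a list of 7 numbers: the shift along the tool's x, y, z in a scale on which 1.0 is 0.8 m, then the turn, a rotation vector about the tool's x, y, z in shares of pi/2 rad (1.0 is pi/2 rad), then the closure, from -1 (fully open) to 1 (shut). A call has 1 to 12 rows; each row is the pose to reach, as a shift and turn from the pose commanded when the call began, along the tool's axes at that moment; what a row does not reach only later rows make up. A row lasts 1/10 s, in which the tool goes at most 50 mm and 8.59 degrees, less where a joint would pass 70% of its speed; a pose out of reach is approached as far as the arm can. Shift and turn numbers lie between -1 and 1, and a call with a number outside is refused. A call with a gripper value outside its range is refused whole. The fingers move at their own pace and stop on an object; "squeeze" is the grip in N (left out, the last holds). Time passes only in rows, so rows that repeat a pose let the fingers close. It gives the time, the measured TCP pose, the force, the opening and the grip force at its end, in the units of the state.
- ctrl.get_obs(): the state, without advancing time (a new reading comes with each control period).
- cams.camera(name): name is "scene" or "side" or "wrist"; returns (picture, depth): 420x560x3 uint8, blue, green, red; 420x560 float32, m along the optical axis (not along the pixel's ray), 0 where there is no reading.
- cams.camera_info(name): a dict with "fx", "fy", "cx", "cy" (pixels), "world_to_cam" (4x4, takes a point from world to camera coordinates). Camera axes: x right, y down, z forward; pixel columns grow to the right and rows downward; lengths in m; the calibration is good to about 2 mm. A picture is of the moment at which its call begins: read the wrist's pose just before it. camera_info takes no time and is no camera call; for the wrist camera it gives the pose at the moment of the call.
- ctrl.hand_in(): hands the job in; it is judged then, once.
The state is a dict: "time_s": time; "qpos": joint angles; "joint_vel": joint speeds; "tau": joint torques, N m; "ee_pos": TCP position; "eef_rot": TCP orientation; "force": force on the tool from outside, world axes, zero at the start; "moment": the same for the moment, N m; "grip_width": finger opening in m; "grip_force": force on a finger pad.
Only numpy, scipy, OpenCV 4.12 (cv2) and the standard library are available. Lean on these libraries where they do the work, as an engineer would, in place of code of your own. Each camera call takes 0.05 s, during which the arm holds its last target. There are 200 camera calls.

## Working session

There is one attempt and no reset: what is moved stays moved. The work goes in short steps, Python scripts to look and compute and a tool call to move; the robot and the scene stay as the last step left them, time stands still between calls to the robot, and variables do not carry over. Pictures are saved under pics/ and viewed, at most 10 in all, crops included, and the job is handed in when it is done.

Besides the shell and the picture viewer there is one more tool, called after "Call:" by a JSON object that holds its "method" and its "body". arm_command: Moves the arm, as the interface text tells. Its arguments: {"type":"object","properties":{"plan":{"type":"array"},"squeeze":{"type":"number"}},"required":["plan"]}

```bash
mkdir -p pics
python3 - <<'E'
from station import ctrl,cams
import cv2,numpy as np
o=ctrl.get_obs();print({k:np.round(v,3).tolist() for k,v in o.items()})
for n in("scene","side"):
    p,d=cams.camera(n);cv2.imwrite(f"pics/{n}0.png",p);np.savez(f"{n}0.npz",p=p,d=d)
    i=cams.camera_info(n);print(n,i["fx"],i["cx"],i["cy"],np.round(i["world_to_cam"],3).tolist())
E
```

```text
{'time_s': 0.0, 'qpos': [-1.348, 0.3, 1.522, 0.0, 1.321, -0.067], 'joint_vel': [0.001, 0.0, 0.001, -0.001, 0.0, -0.001], 'tau': [-0.002, -53.18, -35.274, 0.071, 0.024, -0.0], 'ee_pos': [0.157, -0.527, 0.169], 'eef_rot': [-3.14, -0.0, 0.29], 'force': [-0.358, 0.497, 0.412], 'moment': [0.054, -0.052, 0.0], 'grip_force': 0.0, 'grip_width': 0.094}
scene 379.8419498185312 280.39329976456685 203.0428816492021 [[-0.849, -0.528, 0.007, 0.612], [-0.371, 0.586, -0.721, 0.225], [0.376, -0.614, -0.693, 0.815], [0.0, 0.0, 0.0, 1.0]]
side 422.49400857908904 279.64545569638466 209.10695396514598 [[0.882, -0.471, -0.011, -0.514], [-0.207, -0.366, -0.907, 0.232], [0.424, 0.802, -0.421, 0.954], [0.0, 0.0, 0.0, 1.0]]
```

View pics/scene0.png

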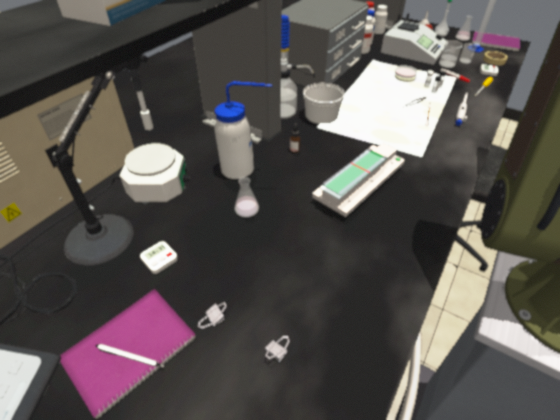

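View pics/side0.png

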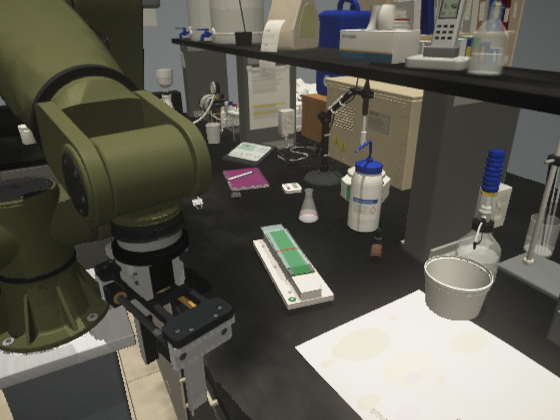

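The scene view shows the block from about (330,205) at the front to (400,155) at the tail, with green plates and a red line near (358,168). The side view shows it from about (265,235) to (310,298), green level near (292,298). Next come coarse positions by ray casting.

```bash
cat > h.py <<'E'
from station import ctrl,cams
import cv2,numpy as np
def ray(i,uv,z):
    W=np.array(i["world_to_cam"]);R,t=W[:3,:3],W[:3,3]
    uv=np.atleast_2d(np.asarray(uv,float))
    d=np.c_[(uv[:,0]-i["cx"])/i["fx"],(uv[:,1]-i["cy"])/i["fy"],np.ones(len(uv))]@R
    c=-R.T@t
    return c+d*((z-c[2])/d[:,2])[:,None]
def pix(i,P):
    W=np.array(i["world_to_cam"]);q=np.atleast_2d(P)@W[:3,:3].T+W[:3,3]
    return np.c_[q[:,0]/q[:,2]*i["fx"]+i["cx"],q[:,1]/q[:,2]*i["fy"]+i["cy"]]
def cloud(i,d):
    v,u=np.nonzero(d>0);z=d[v,u];W=np.array(i["world_to_cam"])
    c=np.c_[(u-i["cx"])/i["fx"]*z,(v-i["cy"])/i["fy"]*z,z]
    return u,v,(c-W[:3,3])@W[:3,:3]
E
python3 - <<'E'
from h import *
np.set_printoptions(precision=3,suppress=True)
i=cams.camera_info("scene")
print("scene slab",ray(i,[[314,196],[346,213],[404,156],[376,145]],.036))
print("clips,flask,bottle",ray(i,[[213,316],[277,348],[247,208],[295,148]],0.01))
i=cams.camera_info("side")
print("side slab",ray(i,[[254,240],[287,306],[331,296]],.036))
i=cams.camera_info("wrist");print(i)
E
```

```text
scene slab [[ 0.608  0.013  0.036]
 [ 0.509  0.026  0.036]
 [ 0.463 -0.287  0.036]
 [ 0.556 -0.296  0.036]]
clips,flask,bottle [[ 0.623  0.421  0.01 ]
 [ 0.475  0.408  0.01 ]
 [ 0.749  0.125  0.01 ]
 [ 0.778 -0.179  0.01 ]]
side slab [[ 0.513  0.019  0.036]
 [ 0.451 -0.279  0.036]
 [ 0.554 -0.296  0.036]]
{'fx': 359.22429858051964, 'fy': 359.22429858051964, 'cx': 274.17237873422505, 'cy': 213.72757305723852, 'world_to_cam': array([[ 0.287, -0.958, -0.   , -0.55 ],
       [-0.924, -0.277,  0.263, -0.028],
       [-0.252, -0.075, -0.965,  0.391],
       [ 0.   ,  0.   ,  0.   ,  1.   ]])}
```

Units first: shifts go in shares of 0.8 m and turns go in shares of pi/2 rad. So 474 mm / 800 = 0.5925, -268 mm / 800 = -0.335, -1.12 rad / 1.5708 = -0.713.

Call:
{"method": "arm_command", "body": {"plan": [[[0.5925, -0.335, -0.0375, 0, 0, -0.713, -1], [0.5925, -0.335, -0.0375, 0, 0, -0.713, -1], [0.5925, -0.335, -0.0375, 0, 0, -0.713, -1], [0.5925, -0.335, -0.0375, 0, 0, -0.713, -1], [0.5925, -0.335, -0.0375, 0, 0, -0.713, -1], [0.5925, -0.335, -0.0375, 0, 0, -0.713, -1], [0.5925, -0.335, -0.0375, 0, 0, -0.713, -1], [0.5925, -0.335, -0.0375, 0, 0, -0.713, -1], [0.5925, -0.335, -0.0375, 0, 0, -0.713, -1], [0.5925, -0.335, -0.0375, 0, 0, -0.713, -1], [0.5925, -0.335, -0.0375, 0, 0, -0.713, -1], [0.5925, -0.335, -0.0375, 0, 0, -0.713, -1]]]}}

```text
time_s: 1.3
ee_pos: [0.537, -0.1311, 0.1993]
eef_rot: [-3.141, -0.001, 1.414]
force: [0.3, -0.2, 0.1]
grip_width: 0.0933
grip_force: 0.0
```

Run:
```python
from h import *
import pickle
o=ctrl.get_obs();print(o["time_s"],o["ee_pos"],o["eef_rot"])
i=cams.camera_info("wrist");p,d=cams.camera("wrist");cv2.imwrite("pics/w1.png",p);pickle.dump((i,p,d),open("w1.pkl","wb"))
```

```text
1.3 [ 0.53704672 -0.13112161  0.19932827] [-3.14114223e+00 -6.64721150e-04  1.41428481e+00]
```

View pics/w1.png

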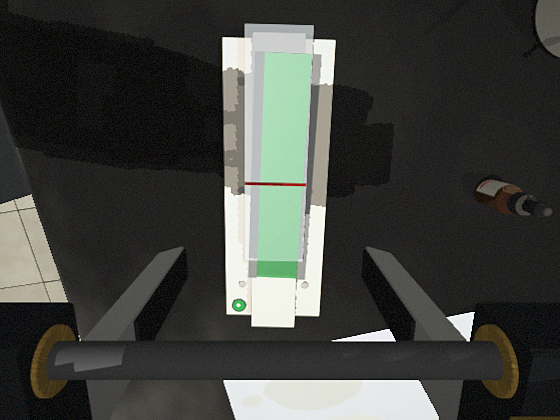

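The wrist view shows the block upright: slab at (222..335, 38..317), the level at (239,305), the red line at v≈184. The clear upper plate spans about (245..312, 25..262), offset left and ahead of the green plate (250..321, 52..277). I'll enlarge both ends and also take a second wrist view.

Scaled: 40 mm / 800 = 0.05, -30 mm / 800 = -0.0375.

Call:
{"method": "arm_command", "body": {"plan": [[[0.05, 0.025, -0.0375, 0, 0, 0, -1], [0.05, 0.025, -0.0375, 0, 0, 0, -1], [0.05, 0.025, -0.0375, 0, 0, 0, -1]]]}}

```text
time_s: 1.65
ee_pos: [0.5608, -0.0988, 0.2299]
eef_rot: [3.141, 0.0, 1.41]
force: [-1.2, -1.0, -0.2]
grip_width: 0.0939
grip_force: 0.0
```

Run:
```python
from h import *
import pickle
i=cams.camera_info("wrist");p,d=cams.camera("wrist");pickle.dump((i,p,d),open("w2.pkl","wb"));cv2.imwrite("pics/w2.png",p)
p=pickle.load(open("w1.pkl","rb"))[1]
a=[cv2.resize(c,None,fx=3.5,fy=3.5,interpolation=cv2.INTER_CUBIC) for c in (p[20:190,218:330],p[165:335,218:330])]
cv2.imwrite("pics/w1z.png",np.hstack(a))
i1,p1,d1=pickle.load(open("w1.pkl","rb"));u,v,P=cloud(i1,d1)
for uu,vv in [(280,40),(280,100),(280,225),(273,271),(270,300),(230,50),(312,170)]:
    m=(abs(u-uu)<3)&(abs(v-vv)<3);print(uu,vv,np.median(P[m],0).round(4))
```

```text
280 40 [0.5636 0.006  0.0722]
280 100 [ 0.5562 -0.0432  0.0721]
280 225 [ 0.5383 -0.1607  0.0726]
273 271 [ 0.5231 -0.2117  0.0655]
270 300 [ 0.5143 -0.2469  0.0608]
230 50 [0.5159 0.0113 0.0364]
312 170 [ 0.5772 -0.1125  0.0671]
```

View pics/w1z.png

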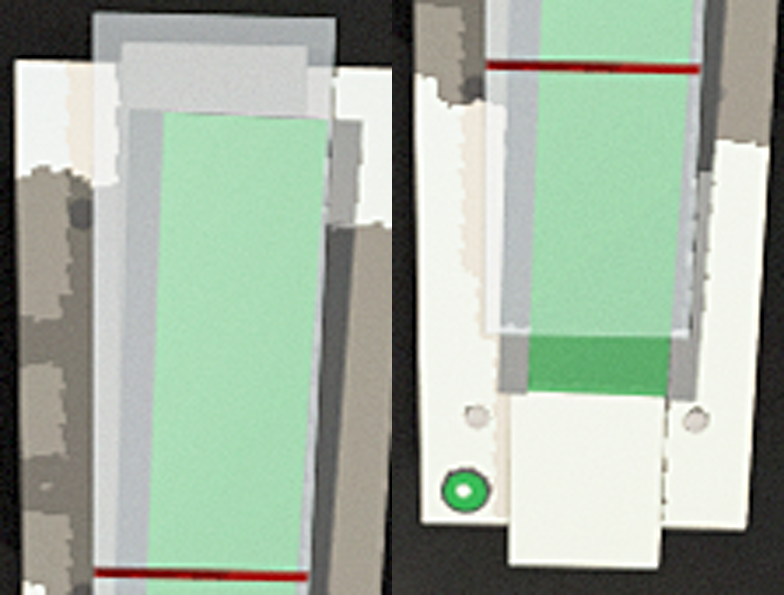

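View pics/w2.png

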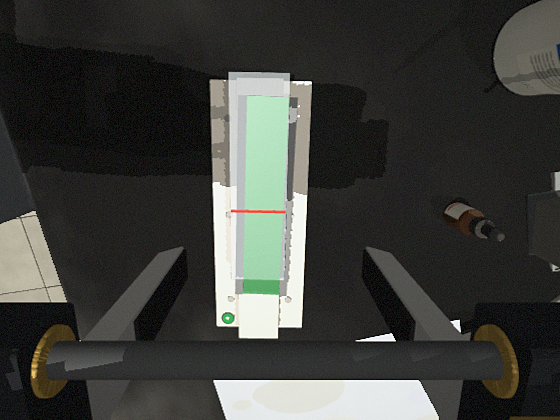

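The zoom gives corners in w1 pixels. Upper plate: front (244.2,23.4)/(313.6,24.8), tail (244.8,260.1)/(302.8,261). Lower plate: front (254.8,50.6)/(320.8,54.2), tail (248.2,277.2)/(304.8,279.2). Bar: front (252.2,32)/(305.4,32.8), tail (251.4,326.4)/(293.7,327.3). In w2 the red line is at v≈211, bar tail at v≈338.

Run:
```python
from h import *
import pickle
np.set_printoptions(precision=4,suppress=True)
i1,p1,d1=pickle.load(open("w1.pkl","rb"));i2,p2,d2=pickle.load(open("w2.pkl","rb"))
bf=ray(i1,[[252.2,32],[305.4,32.8]],.06);bt=ray(i1,[[251.4,326.4],[293.7,327.3]],.06)
x=bf.mean(0)-bt.mean(0);print("bar len",np.linalg.norm(x),"widths",np.linalg.norm(bf[0]-bf[1]),np.linalg.norm(bt[0]-bt[1]))
x/=np.linalg.norm(x);c=(bf.mean(0)+bt.mean(0))/2;y=np.array([-x[1],x[0],0]);print("block c",c,"yaw",np.arctan2(x[1],x[0]))
np.savez("block.npz",c=c,x=x,y=y)
L=lambda P:np.c_[(P-c)@x,(P-c)@y]
U=L(ray(i1,[[244.2,23.4],[313.6,24.8],[244.8,260.1],[302.8,261]],.072));B=L(ray(i1,[[254.8,50.6],[320.8,54.2],[248.2,277.2],[304.8,279.2]],.066))
for n,q in(("upper",U),("lower",B)):
    a=q[:2].mean(0);b=q[2:].mean(0);print(n,q.tolist(),"\n front",a,"tail",b,"ctr",(a+b)/2,"len",np.linalg.norm(a-b),"yaw",np.arctan2(*(a-b)[::-1]))
# height triangulation by the red line, two views
def red(p):
    q=p.astype(int);m=(q[...,2]>110)&(q[...,2]>q[...,1]+70)&(q[...,2]>q[...,0]+70);m[:,:215]=0;m[:,325:]=0
    v,u=np.nonzero(m);return np.array([(u.min()+u.max())/2,v.mean()]),len(u)
for n,i,p in(("w1",i1,p1),("w2",i2,p2)):
    r,k=red(p);print(n,r,k,[L(ray(i,r,z))[0].round(4).tolist() for z in(.067,.072,.077)])
# block check view 2
cn=np.array([c+s*.15*x+t*.024*y for s,t in((1,1),(1,-1),(-1,1),(-1,-1))]);print(pix(i2,cn))
o=ctrl.get_obs();print(o["ee_pos"],o["eef_rot"],L(o["ee_pos"][None]))
```

```text
bar len 0.3002449009150891 widths 0.04787130577467855 0.047332964936783024
block c [ 0.5379 -0.133   0.06  ] yaw 1.3956904093775917
upper [[0.154159144957892, 0.030138506893947495], [0.15423628380192841, -0.02987158890572583], [-0.06555022735119613, 0.029953698050122178], [-0.06532024149008096, -0.029485882314117303]] 
 front [0.1542 0.0001] tail [-0.0654  0.0002] ctr [0.0444 0.0002] len 0.2196329717706354 yaw -0.00045734880598111946
lower [[0.13362226577470143, 0.02118052334963429], [0.1318063240122847, -0.038055466580344574], [-0.08738358366625228, 0.02687748318166543], [-0.08845229075866126, -0.032999295942415845]] 
 front [ 0.1327 -0.0084] tail [-0.0879 -0.0031] ctr [ 0.0224 -0.0057] len 0.22069773287865854 yaw -0.02436407991474877
w1 [275.     183.9646] 113 [[0.0132, 0.0006], [0.0141, 0.0006], [0.015, 0.0007]]
w2 [258.     211.0537] 149 [[0.0131, 0.0006], [0.0144, 0.0004], [0.0158, 0.0001]]
[[235.5972  77.5513]
 [283.2372  78.3521]
 [238.6207 337.8053]
 [277.7374 338.3648]]
[ 0.5603 -0.0993  0.2293] [-3.1408  0.0002  1.4094] [[ 0.0371 -0.0161]]
```

```bash
cat >> h.py <<'E'
from scipy.spatial.transform import Rotation as Ro
def plan(*targets):
    "block x,y (mm), z (mm) -> tool shift mm from the present pose, turn about tool z"
    b=np.load("block.npz");o=ctrl.get_obs();R=Ro.from_euler("xyz",o["eef_rot"]);p=o["ee_pos"]
    yaw=np.arctan2(b["x"][1],b["x"][0])
    now=p-b["c"];print("t",round(o["time_s"],2),"blk",(now@b["x"]*1e3).round(1),(now@b["y"]*1e3).round(1),"z",(p[2]*1e3).round(1),"F",np.round(o["force"],1),"w",round(o["grip_width"]*1e3,1))
    for X,Y,Z in targets:
        t=b["c"]+b["x"]*X/1e3+b["y"]*Y/1e3;t[2]=Z/1e3
        w=(R.inv()*Ro.from_euler("xyz",[np.pi,0,yaw])).as_rotvec()
        print((X,Y,Z),"->",(R.inv().apply(t-p)*1e3).round(1),w.round(3))
E
python3 -c "
from h import *
plan((185,0,120),(185,0,62.5))"
```

```text
t 1.7 blk 37.1 -16.1 z 229.3 F [ 0.2 -0.3  0.3] w 94.1
(185, 0, 120) -> [148.1 -14.  109.2] [-0.001  0.     0.014]
(185, 0, 62.5) -> [148.1 -14.  166.7] [-0.001  0.     0.014]
```

Scaled: 167 mm / 800 = 0.2088, 148 mm / 800 = 0.185, 0.014 rad / 1.5708 = 0.0089.

Call:
{"method": "arm_command", "body": {"plan": [[[0.185, -0.0175, 0.075, 0, 0, 0.0089, 0.36], [0.185, -0.0175, 0.075, 0, 0, 0.0089, 0.36], [0.185, -0.0175, 0.075, 0, 0, 0.0089, 0.36], [0.185, -0.0175, 0.1375, 0, 0, 0.0089, 0.36], [0.185, -0.0175, 0.1938, 0, 0, 0.0089, 0.36], [0.185, -0.0175, 0.2088, 0, 0, 0.0089, 0.36], [0.185, -0.0175, 0.2088, 0, 0, 0.0089, 0.36], [0.185, -0.0175, 0.2088, 0, 0, 0.0089, 0.36]]]}}

```text
time_s: 2.5
ee_pos: [0.5719, 0.0489, 0.065]
eef_rot: [3.139, -0.0, 1.394]
force: [0.3, 0.1, 0.0]
grip_width: 0.0333
grip_force: 0.0
```

```bash
python3 -c "
from h import *
plan((162,0,62.5),(125,0,62.5),(118,0,62.5))"
```

```text
t 2.5 blk 185.0 -1.7 z 65.0 F [0.3 0.1 0. ] w 33.3
(162, 0, 62.5) -> [-23.1  -1.7   2.5] [ 0.002 -0.    -0.001]
(125, 0, 62.5) -> [-60.1  -1.7   2.5] [ 0.002 -0.    -0.001]
(118, 0, 62.5) -> [-67.1  -1.7   2.5] [ 0.002 -0.    -0.001]
```

Scaled: -60 mm / 800 = -0.075, 2.5 mm / 800 = 0.0031.

Call:
{"method": "arm_command", "body": {"plan": [[[0, -0.0019, 0.0031, 0, 0, 0, 0.36], [-0.015, -0.0019, 0.0031, 0, 0, 0, 0.36], [-0.025, -0.0019, 0.0031, 0, 0, 0, 0.36], [-0.0313, -0.0019, 0.0031, 0, 0, 0, 0.36], [-0.0375, -0.0019, 0.0031, 0, 0, 0, 0.36], [-0.0438, -0.0019, 0.0031, 0, 0, 0, 0.36], [-0.05, -0.0019, 0.0031, 0, 0, 0, 0.36], [-0.055, -0.0019, 0.0031, 0, 0, 0, 0.36], [-0.06, -0.0019, 0.0031, 0, 0, 0, 0.36], [-0.065, -0.0019, 0.0031, 0, 0, 0, 0.36], [-0.07, -0.0019, 0.0031, 0, 0, 0, 0.36], [-0.075, -0.0019, 0.0031, 0, 0, 0, 0.36]]]}}

```text
time_s: 3.7
ee_pos: [0.5589, -0.0093, 0.0603]
eef_rot: [3.142, -0.0, 1.396]
force: [-0.0, 0.4, 0.1]
grip_width: 0.0301
grip_force: 0.0
```

Run:
```python
from h import *
import pickle
plan((118,0,62.5))
i=cams.camera_info("wrist");p,d=cams.camera("wrist");pickle.dump((i,p,d),open("w3.pkl","wb"))
s=cams.camera("side")[0]
z=cv2.resize(s[215:315,240:340],None,fx=4.2,fy=4.2,interpolation=cv2.INTER_CUBIC)
cv2.imwrite("pics/k1.png",np.hstack([cv2.resize(p[:,180:560-180],None,fx=1,fy=1),z])[:420])
```

```text
t 3.7 blk 125.6 0.9 z 60.3 F [-0.   0.4  0.1] w 30.1
(118, 0, 62.5) -> [-7.6  0.9 -2.2] [ 0. -0.  0.]
```

View pics/k1.png

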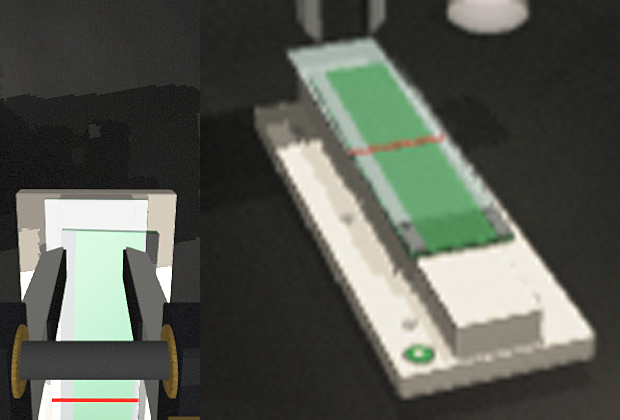

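Run:
```python
from h import *
import pickle
np.set_printoptions(precision=4,suppress=True)
b=np.load("block.npz");c,x,y=b["c"],b["x"],b["y"]
i,p,d=pickle.load(open("w3.pkl","rb"));L=lambda P:np.c_[(P-c)@x,(P-c)@y,P[:,2]]
print("upper?",L(ray(i,[[225,200],[328,200]],.072)),"bar?",L(ray(i,[[225,200]],.06)))
print("lower?",L(ray(i,[[242,230],[338,232]],.066)),"as upper",L(ray(i,[[242,230]],.072)))
print("slab",L(ray(i,[[197,190],[356,191]],.036)))
print("tcp px",pix(i,c+.1256*x+np.array([0,0,.0003])))
u,v,P=cloud(i,d)
for uu,vv in[(280,210),(280,225),(280,240),(280,280),(305,255),(232,240),(232,215)]:
    m=(abs(u-uu)<2)&(abs(v-vv)<2);print(uu,vv,L(np.median(P[m],0)[None]),p[vv,uu])
```

```text
upper? [[ 0.154   0.0293  0.072 ]
 [ 0.1541 -0.0305  0.072 ]] bar? [[0.1512 0.031  0.06  ]]
lower? [[ 0.1338  0.0204  0.066 ]
 [ 0.1326 -0.0384  0.066 ]] as upper [[0.1357 0.0199 0.072 ]]
slab [[ 0.1526  0.0532  0.036 ]
 [ 0.1521 -0.0548  0.036 ]]
tcp px [[275.2997 239.6328]]
280 210 [[ 0.1481 -0.0027  0.0725]] [244 245 243]
280 225 [[ 0.1391 -0.0027  0.0728]] [243 244 242]
280 240 [[ 0.1297 -0.0028  0.0727]] [226 249 215]
280 280 [[ 0.1035 -0.0029  0.0723]] [223 247 213]
305 255 [[ 0.1332 -0.0149  0.1051]] [15 17 20]
232 240 [[0.1296 0.0259 0.0724]] [244 245 244]
232 215 [[0.1452 0.0255 0.0725]] [242 243 242]
```

Run:
```python
from h import *
import pickle
np.set_printoptions(precision=4,suppress=True)
b=np.load("block.npz");c,x,y=b["c"],b["x"],b["y"]
i,p,d=pickle.load(open("w3.pkl","rb"));L=lambda P:np.c_[(P-c)@x,(P-c)@y,P[:,2]]
u,v,P=cloud(i,d)
for uu in(238,246,305,315):
  for vv in range(225,300,12):
    m=(abs(u-uu)<2)&(abs(v-vv)<2);print(uu,vv,L(np.median(P[m],0)[None])[0],p[vv,uu])
j=cams.camera_info("side");print(pix(j,np.array([c+.1256*x+s*.02*y for s in(-1,1)])),pix(j,np.array([c+.162*x+s*.02*y for s in(-1,1)])))
print(ctrl.get_obs()["force"],ctrl.get_obs()["time_s"],ctrl.get_obs()["ee_pos"])
s=cams.camera("side")[0];cv2.imwrite("pics/k2.png",np.hstack([cv2.resize(s[185:285,230:330],None,fx=4,fy=4,interpolation=2),cv2.resize(p[180:280,220:320],None,fx=4,fy=4,interpolation=2)]))
```

```text
238 225 [0.1388 0.0222 0.0722] [239 241 240]
238 237 [0.1317 0.0223 0.0728] [240 240 239]
238 249 [0.1346 0.0196 0.1007] [94 99 99]
238 261 [0.1347 0.0178 0.1167] [ 99 103 107]
238 273 [0.1332 0.0168 0.1282] [26 27 31]
238 285 [0.1329 0.0158 0.1381] [30 28 28]
238 297 [0.1296 0.0155 0.1419] [23 21 22]
246 225 [0.1389 0.0172 0.0724] [243 244 243]
246 237 [0.1316 0.0175 0.0723] [233 232 229]
246 249 [0.1247 0.0171 0.0731] [199 200 192]
246 261 [0.1271 0.0156 0.099 ] [158 157 151]
246 273 [0.1211 0.0156 0.1008] [114 115 108]
246 285 [0.1012 0.0175 0.0733] [251 251 247]
246 297 [0.0919 0.0183 0.0727] [231 232 227]
305 225 [ 0.139  -0.0175  0.0723] [241 244 241]
305 237 [ 0.1317 -0.0176  0.0727] [226 248 217]
305 249 [ 0.1332 -0.0157  0.0981] [101 129  98]
305 261 [ 0.1323 -0.0145  0.111 ] [24 26 22]
305 273 [ 0.1264 -0.0146  0.1127] [31 27 30]
305 285 [ 0.1209 -0.0145  0.114 ] [0 1 3]
305 297 [ 0.093  -0.0185  0.073 ] [206 252 192]
315 225 [ 0.1391 -0.0234  0.0723] [243 245 243]
315 237 [ 0.1314 -0.0237  0.0722] [224 248 212]
315 249 [ 0.1348 -0.0204  0.1009] [135 158 133]
315 261 [ 0.1347 -0.0187  0.1165] [103 108 107]
315 273 [ 0.1348 -0.0173  0.1306] [100 106 107]
315 285 [ 0.1345 -0.016   0.1416] [104 108 107]
315 297 [ 0.1334 -0.0152  0.1496] [17 15 17]
[[280.6532 231.5269]
 [266.7279 233.7978]] [[276.631  225.8314]
 [263.0377 227.9886]]
[-0.0022 -0.3057 -0.1031] 3.8 [ 0.5589 -0.0095  0.0604]
```

View pics/k2.png

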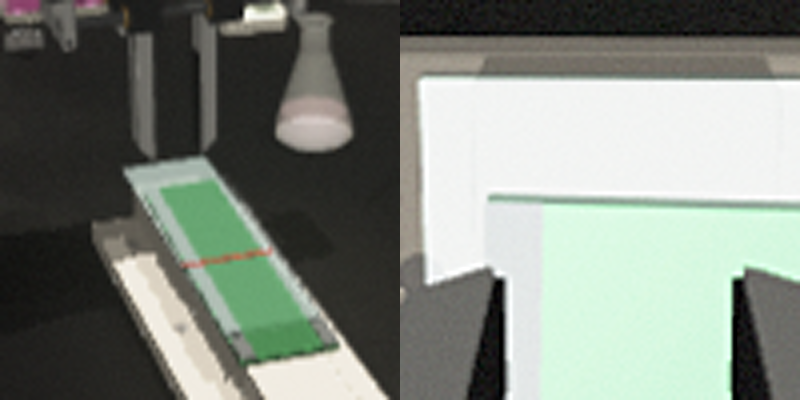

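The fingers hang visibly above the plate (side tips near (267,224) and (282,223)): they passed over without contact, although the TCP reading says z=60. I'll check where the fingertips really are relative to the reported TCP.

Run:
```python
from h import *
import pickle
np.set_printoptions(precision=4,suppress=True)
for n,tcp in(("w1",[.53705,-.13112,.1993]),("w2",[.5603,-.0993,.2293]),("w3",[.5589,-.0095,.0604])):
    i,p,d=pickle.load(open(n+".pkl","rb"));u,v,P=cloud(i,d)
    W=np.array(i["world_to_cam"]);cam=-W[:3,:3].T@W[:3,3];print(n,"cam above tcp",cam-tcp)
    m=(v>225)&(v<330)&(u>150)&(u<400)&(P[:,2]>(.1 if n!="w3" else .078));Q=P[m]
    z=np.sort(Q[:,2]);print(" fingers lowest z - tcp z",np.percentile(Q[:,2],[0,1,3,10])-tcp[2],len(Q))
S=np.load("side0.npz");j=cams.camera_info("side");print("side0 tcp px",pix(j,[.157,-.527,.169]),pix(j,[.157,-.527,.199]))
cl=cloud(j,S["d"]);m=(cl[0]>170)&(cl[0]<240)&(cl[1]>330)&(cl[2][:,2]>.1);print(np.percentile(cl[2][m][:,2],[0,1,3,10]))
```

```text
w1 cam above tcp [0.0122 0.0746 0.2154]
 fingers lowest z - tcp z [0.0353 0.0371 0.0392 0.0447] 4390
w2 cam above tcp [0.0129 0.0752 0.2159]
 fingers lowest z - tcp z [0.0355 0.0376 0.0397 0.0452] 4395
w3 cam above tcp [0.0135 0.0747 0.2152]
 fingers lowest z - tcp z [0.0351 0.0397 0.0446 0.0568] 8556
side0 tcp px [[176.4199 400.689 ]] [[173.6127 383.021 ]]
[0.2034 0.2136 0.2173 0.2306]
```

Every view puts the visible fingertips about 35 mm above the reported TCP, and the zero-contact pass agrees. I'll treat the real tips as TCP + 35 mm, back out and redo the push lower.

```bash
python3 -c "
from h import *
plan((185,0,60),(185,0,28),(150,0,28))"
```

```text
t 3.85 blk 125.6 0.9 z 60.3 F [-0.8  0.8  0.7] w 30.0
(185, 0, 60) -> [59.4  0.9  0.3] [-0. -0. -0.]
(185, 0, 28) -> [59.4  0.9 32.3] [-0. -0. -0.]
(150, 0, 28) -> [24.4  0.9 32.3] [-0. -0. -0.]
```

Scaled: 59 mm / 800 = 0.0738, 50 mm / 800 = 0.0625.

Call:
{"method": "arm_command", "body": {"plan": [[[0.0375, 0.0013, 0, 0, 0, 0, 0.36], [0.0738, 0.0013, 0, 0, 0, 0, 0.36], [0.0738, 0.0013, 0.0125, 0, 0, 0, 0.36], [0.0738, 0.0013, 0.04, 0, 0, 0, 0.36], [0.0738, 0.0013, 0.04, 0, 0, 0, 0.36], [0.0738, 0.0013, 0.04, 0, 0, 0, 0.36], [0.0625, 0.0013, 0.04, 0, 0, 0, 0.36], [0.0525, 0.0013, 0.04, 0, 0, 0, 0.36], [0.0475, 0.0013, 0.04, 0, 0, 0, 0.36], [0.0425, 0.0013, 0.04, 0, 0, 0, 0.36], [0.0375, 0.0013, 0.04, 0, 0, 0, 0.36], [0.035, 0.0013, 0.04, 0, 0, 0, 0.36]]]}}

```text
time_s: 5.05
ee_pos: [0.565, 0.0182, 0.0286]
eef_rot: [3.141, -0.0, 1.396]
force: [0.9, 2.4, 2.1]
grip_width: 0.0298
grip_force: 1.6
```

Run:
```python
from h import *
import pickle
np.set_printoptions(precision=4,suppress=True)
plan((125,0,28))
b=np.load("block.npz");c,x,y=b["c"],b["x"],b["y"];L=lambda P:np.c_[(P-c)@x,(P-c)@y,P[:,2]]
i=cams.camera_info("wrist");p,d=cams.camera("wrist");pickle.dump((i,p,d),open("w4.pkl","wb"))
u,v,P=cloud(i,d);Q=L(P);m=(abs(Q[:,2]-.0723)<.0025)&(abs(Q[:,1])<.012)
print("upper front x",np.percentile(Q[m][:,0],[99,99.9,100]))
m=(v>200)&(v<330)&(u>200)&(u<350)&(P[:,2]>.05)&(abs(Q[:,1])>.014)&(Q[:,0]>.155);print(m.sum(),np.percentile(P[m][:,2],[0,1,5]) if m.any() else 0)
```

```text
t 5.05 blk 153.6 -0.3 z 28.6 F [0.9 2.4 2.1] w 29.8
(125, 0, 28) -> [-28.6  -0.3   0.6] [ 0.001 -0.    -0.   ]
upper front x [0.1439 0.1442 0.1446]
5255 [0.0642 0.0673 0.0743]
```

Scaled: -34 mm / 800 = -0.0425, -32 mm / 800 = -0.04.

Call:
{"method": "arm_command", "body": {"plan": [[[-0.005, 0, 0.0006, 0, 0, 0, 0.36], [-0.01, 0, 0.0006, 0, 0, 0, 0.36], [-0.015, 0, 0.0006, 0, 0, 0, 0.36], [-0.0188, 0, 0.0006, 0, 0, 0, 0.36], [-0.0225, 0, 0.0006, 0, 0, 0, 0.36], [-0.0263, 0, 0.0006, 0, 0, 0, 0.36], [-0.03, 0, 0.0006, 0, 0, 0, 0.36], [-0.0338, 0, 0.0006, 0, 0, 0, 0.36], [-0.0375, 0, 0.0006, 0, 0, 0, 0.36], [-0.04, 0, 0.0006, 0, 0, 0, 0.36], [-0.0425, 0, 0.0006, 0, 0, 0, 0.36], [-0.0425, 0, 0.0006, 0, 0, 0, 0.36]]]}}

```text
time_s: 6.3
ee_pos: [0.5588, -0.0154, 0.0278]
eef_rot: [-3.141, 0.0, 1.396]
force: [0.4, 0.1, 0.4]
grip_width: 0.0299
grip_force: 0.1
```

Run:
```python
from h import *
import pickle
np.set_printoptions(precision=4,suppress=True)
plan((140,0,28),(140,0,75),(20,0,75))
b=np.load("block.npz");c,x,y=b["c"],b["x"],b["y"];L=lambda P:np.c_[(P-c)@x,(P-c)@y,P[:,2]]
i=cams.camera_info("wrist");p,d=cams.camera("wrist");pickle.dump((i,p,d),open("w5.pkl","wb"))
u,v,P=cloud(i,d);Q=L(P);m=(abs(Q[:,2]-.0723)<.0025)&(abs(Q[:,1])<.012)
print("upper front x",np.percentile(Q[m][:,0],[99,99.9,100]))
m=(abs(Q[:,2]-.0605)<.0025)&(abs(Q[:,1])<.012);print("bar x min",np.percentile(Q[m][:,0],[0,1,5]))
cv2.imwrite("pics/k3.png",np.hstack([cv2.resize(p[130:330,180:370],None,fx=2,fy=2,interpolation=2),cv2.resize(cams.camera("side")[0][205:305,240:340],None,fx=4,fy=4,interpolation=2)]))
```

```text
t 6.3 blk 119.4 -0.0 z 27.8 F [0.4 0.1 0.4] w 29.9
(140, 0, 28) -> [20.6 -0.  -0.2] [-0.  0. -0.]
(140, 0, 75) -> [ 20.6  -0.  -47.2] [-0.  0. -0.]
(20, 0, 75) -> [-99.4  -0.  -47.2] [-0.  0. -0.]
upper front x [0.1096 0.11   0.1103]
bar x min [0.1083 0.1089 0.1102]
```

View pics/k3.png

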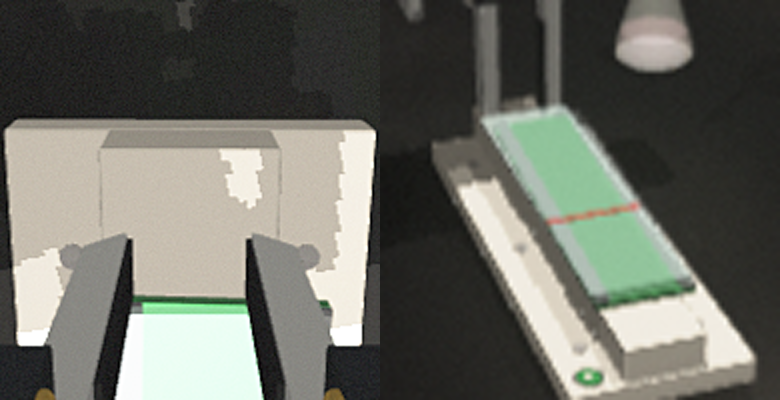

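The plates' ends are now flush (front at block x≈110 mm, red line at about (592,213) in the crop); the lower plate still sticks out on the right. Next is the side squeeze.

Call:
{"method": "arm_command", "body": {"plan": [[[0.0125, 0, 0, 0, 0, 0, 0.36], [0.0188, 0, -0.025, 0, 0, 0, -0.3], [-0.0125, 0, -0.0375, 0, 0, 0, -1], [-0.075, 0, -0.0375, 0, 0, 0, -1], [-0.1375, 0, -0.0375, 0, 0, 0, -1], [-0.1488, 0, -0.0375, 0, 0, 0, -1], [-0.1488, 0, -0.0375, 0, 0, 0, -1], [-0.1488, 0, -0.0375, 0, 0, 0, -1], [-0.1488, 0, -0.0375, 0, 0, 0, -1]]]}}

```text
time_s: 7.3
ee_pos: [0.5385, -0.1307, 0.0578]
eef_rot: [-3.141, -0.0, 1.397]
force: [-0.3, -0.4, -0.2]
grip_width: 0.0906
grip_force: 0.0
```

```bash
python3 -c "
from h import *
plan((0,0,10))"
```

```text
t 7.3 blk 2.4 -0.2 z 57.8 F [-0.3 -0.4 -0.2] w 90.6
(0, 0, 10) -> [-2.4 -0.2 47.8] [-0.    -0.     0.002]
```

Scaled: 46 mm / 800 = 0.0575, 20 mm / 800 = 0.025.

Call:
{"method": "arm_command", "body": {"plan": [[[-0.0025, 0, 0.025, 0, 0, 0, -1], [-0.0025, 0, 0.0575, 0, 0, 0, -1], [-0.0025, 0, 0.0575, 0, 0, 0, -1], [-0.0025, 0, 0.0575, 0, 0, 0, -0.7], [-0.0025, 0, 0.0575, 0, 0, 0, -0.5], [-0.0025, 0, 0.0575, 0, 0, 0, -0.4], [-0.0025, 0, 0.0575, 0, 0, 0, -0.35], [-0.0025, 0, 0.0575, 0, 0, 0, -0.3], [-0.0025, 0, 0.0575, 0, 0, 0, -0.2], [-0.0025, 0, 0.0575, 0, 0, 0, -0.2], [-0.0025, 0, 0.0575, 0, 0, 0, -0.2]]], "squeeze": 25}}

```text
time_s: 8.4
ee_pos: [0.539, -0.1345, 0.0129]
eef_rot: [3.139, 0.0, 1.396]
force: [4.5, -0.6, 5.9]
grip_width: 0.0598
grip_force: 25.0
```

```bash
python3 -c "
from h import *
plan((0,0,10))"
```

```text
t 8.4 blk -1.3 -1.3 z 12.9 F [ 4.5 -0.6  5.9] w 59.8
(0, 0, 10) -> [ 1.3 -1.3  2.9] [ 0.003  0.    -0.   ]
```

Scaled: -120 mm / 800 = -0.15, -80 mm / 800 = -0.1.

Call:
{"method": "arm_command", "body": {"plan": [[[0, 0, 0, 0, 0, 0, -0.4], [0, 0, 0, 0, 0, 0, -0.7], [0, 0, 0, 0, 0, 0, -1], [0, 0, -0.05, 0, 0, 0, -1], [-0.0125, 0, -0.1, 0, 0, 0, -1], [-0.025, 0, -0.15, 0, 0, 0, -1], [-0.025, 0, -0.15, 0, 0, 0, -1], [-0.025, 0, -0.15, 0, 0, 0, -1], [-0.025, 0, -0.15, 0, 0, 0, -1]]]}}

```text
time_s: 9.3
ee_pos: [0.5336, -0.1535, 0.1303]
eef_rot: [-3.139, -0.0, 1.396]
force: [0.1, 0.3, -0.6]
grip_width: 0.0942
grip_force: 0.0
```

Run:
```python
from h import *
import pickle
plan((-80,0,10))
i=cams.camera_info("wrist");p,d=cams.camera("wrist");pickle.dump((i,p,d),open("w6.pkl","wb"))
b=np.load("block.npz");c,x,y=b["c"],b["x"],b["y"]
q=pix(i,np.array([c+X/1e3*x+Y/1e3*y+[0,0,.012] for X,Y in((110,30),(110,-30),(-110,30),(-110,-30))]));print(q.round(1).tolist())
u0,v0=int(q[:,0].min())-12,int(q[0,1])-15
a=p[v0:v0+100,u0:u0+115];t=int(q[2,1]);bb=p[t-70:t+30,u0:u0+115];print(u0,v0,t-70)
cv2.imwrite("pics/w6z.png",np.hstack([cv2.resize(k,None,fx=3.4,fy=3.4,interpolation=2) for k in(a,bb)]))
```

```text
t 9.3 blk -20.9 0.7 z 130.3 F [ 0.1  0.3 -0.6] w 94.2
(-80, 0, 10) -> [-59.2   1.  120.3] [-0.003 -0.     0.   ]
[[232.3, 33.6], [318.7, 33.7], [239.8, 315.6], [309.9, 315.8]]
220 18 245
```

View pics/w6z.png

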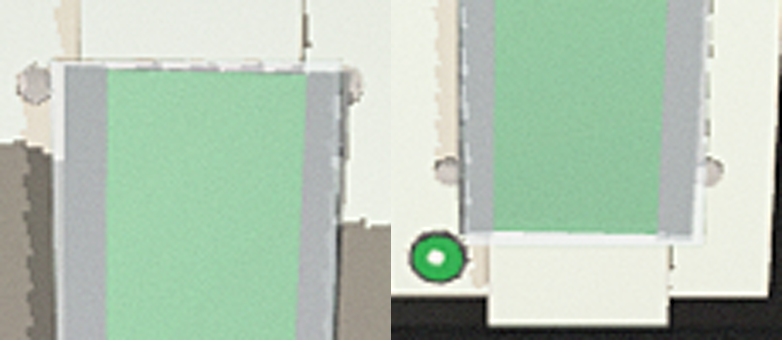

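The zoom shows nearly flush ends. At the front left the upper plate's edge (x≈54 of the crop) is slightly outside the lower's spacer edge (x≈65). I'll quantify it with the green area for the lower plate and the red line for the upper one.

```bash
cat >> h.py <<'E'
import pickle
b=np.load("block.npz");c,x,y=b["c"],b["x"],b["y"];L=lambda P:np.c_[(P-c)@x,(P-c)@y]*1e3
def ends(m,i,z):
    "row-wise extents of a mask on plane z, block frame"
    n=cv2.connectedComponentsWithStats(m.astype(np.uint8));k=1+np.argmax(n[2][1:,4]);m=n[1]==k
    v,u=np.nonzero(m);r=np.unique(v)
    l=np.array([u[v==q].min()-.5 for q in r]);g=np.array([u[v==q].max()+.5 for q in r])
    return L(ray(i,np.c_[l,r],z)),L(ray(i,np.c_[g,r],z)),m
def meas(i,p):
    h=cv2.cvtColor(p,cv2.COLOR_BGR2HSV);win=np.zeros(p.shape[:2],bool)
    q=pix(i,np.array([c+X*x+Y*y for X in(-.16,.3) for Y in(-.045,.045)])) ;win[:,max(0,int(q[:,0].min())):int(q[:,0].max())]=1
    red=((h[...,0]<8)|(h[...,0]>172))&(h[...,1]>110)&(h[...,2]>90)&win
    gr=(h[...,0]>40)&(h[...,0]<85)&(h[...,1]>38)&(h[...,2]>70)&win
    k=cv2.morphologyEx((gr|red).astype(np.uint8),cv2.MORPH_CLOSE,np.ones((5,5)))
    l,g,m=ends(k,i,.066)
    s=slice(6,-6);fl=np.polyfit(l[s,0],l[s,1],1);fg=np.polyfit(g[s,0],g[s,1],1)
    # green end edges (column-wise, central columns) at z .065
    v,u=np.nonzero(m);cols=[a for a in np.unique(u) if u.min()+12<a<u.max()-12]
    F=L(ray(i,[[a,v[u==a].min()-.5] for a in cols],.065));T=L(ray(i,[[a,v[u==a].max()+.5] for a in cols],.065))
    fx,tx=np.median(F[:,0]),np.median(T[:,0]);yaw=np.arctan((fl[0]+fg[0])/2);X=(fx+tx)/2
    Y=(np.polyval(fl,X)+np.polyval(fg,X))/2
    print("LOWER front %.1f tail %.1f ctr (%.1f %.1f) yaw %.4f green width %.1f"%(fx,tx,X,Y,yaw,np.polyval(fl,X)-np.polyval(fg,X)))
    v,u=np.nonzero(red);f=np.polyfit(u,v,1);ok=abs(v-np.polyval(f,u))<3;v,u=v[ok],u[ok];f=np.polyfit(u,v,1)
    e=np.array([u.min()-.5,u.max()+.5]);E=L(ray(i,np.c_[e,np.polyval(f,e)],.072));d=E[0]-E[1]
    ry=np.arctan2(-d[0],d[1]);M=E.mean(0);C=M+30*np.array([np.cos(ry),np.sin(ry)])
    print("UPPER line (%.1f %.1f) len %.1f yaw %.4f ctr (%.1f %.1f)"%(*M,np.linalg.norm(d),ry,*C))
E
python3 - <<'E'
from h import *
for n in("w1","w2","w6"):
    i,p,d=pickle.load(open(n+".pkl","rb"));print(n);meas(i,p)
E
```

```text
w1
LOWER front 132.7 tail -87.3 ctr (22.7 -5.5) yaw -0.0261 green width 42.0
UPPER line (14.2 0.6) len 59.0 yaw 0.0021 ctr (44.2 0.7)
w2
LOWER front 132.8 tail -87.1 ctr (22.9 -5.6) yaw -0.0263 green width 42.1
UPPER line (14.4 0.3) len 59.1 yaw 0.0002 ctr (44.4 0.4)
w6
LOWER front 108.2 tail -111.2 ctr (-1.5 -1.3) yaw -0.0201 green width 42.2
UPPER line (-31.4 -1.2) len 59.0 yaw 0.0027 ctr (-1.4 -1.1)
```

```bash
python3 -c "
from h import *
plan((85,0,60),(85,0,11))"
```

```text
t 9.35 blk -20.8 0.7 z 130.2 F [ 1.1 -0.3 -0. ] w 94.1
(85, 0, 60) -> [105.8   0.9  70.3] [-0.003 -0.     0.   ]
(85, 0, 11) -> [105.8   1.  119.3] [-0.003 -0.     0.   ]
```

Scaled: 118 mm / 800 = 0.1475, 106 mm / 800 = 0.1325, -0.003 rad / 1.5708 = -0.0019.

Call:
{"method": "arm_command", "body": {"plan": [[[0.0625, 0.0013, 0.0375, -0.0019, 0, 0, -1], [0.1188, 0.0013, 0.0625, -0.0019, 0, 0, -1], [0.1325, 0.0013, 0.0813, -0.0019, 0, 0, -1], [0.1325, 0.0013, 0.0875, -0.0019, 0, 0, -1], [0.1325, 0.0013, 0.1188, -0.0019, 0, 0, -1], [0.1325, 0.0013, 0.1475, -0.0019, 0, 0, -1], [0.1325, 0.0013, 0.1475, -0.0019, 0, 0, -0.7], [0.1325, 0.0013, 0.1475, -0.0019, 0, 0, -0.5], [0.1325, 0.0013, 0.1475, -0.0019, 0, 0, -0.4], [0.1325, 0.0013, 0.1475, -0.0019, 0, 0, -0.3], [0.1325, 0.0013, 0.1475, -0.0019, 0, 0, -0.2], [0.1325, 0.0013, 0.1475, -0.0019, 0, 0, -0.2]]], "squeeze": 25}}

```text
time_s: 10.55
ee_pos: [0.5545, -0.0499, 0.0149]
eef_rot: [3.137, 0.0, 1.396]
force: [0.0, -1.3, 6.9]
grip_width: 0.0594
grip_force: 25.0
```

Call:
{"method": "arm_command", "body": {"plan": [[[0, 0, 0, 0, 0, 0, -0.2], [0, 0, 0, 0, 0, 0, -0.2], [0, 0, 0, 0, 0, 0, -0.2]]]}}

```text
time_s: 10.85
ee_pos: [0.5545, -0.0499, 0.0149]
eef_rot: [3.137, 0.0, 1.396]
force: [-0.9, -0.9, 6.5]
grip_width: 0.06
grip_force: 25.0
```

```bash
python3 -c "
from h import *
plan((-78,0,60),(-78,0,11))"
```

```text
t 10.85 blk 84.7 -1.9 z 14.9 F [-0.9 -0.9  6.5] w 60.0
(-78, 0, 60) -> [-162.7   -1.6  -45.1] [0.005 0.    0.   ]
(-78, 0, 11) -> [-162.7   -1.9    3.9] [0.005 0.    0.   ]
```

Scaled: -163 mm / 800 = -0.2038, -138 mm / 800 = -0.1725.

Call:
{"method": "arm_command", "body": {"plan": [[[0, 0, 0, 0, 0, 0, -0.5], [0, 0, 0, 0, 0, 0, -1], [0, 0, 0, 0, 0, 0, -1], [0, 0, -0.0563, 0, 0, 0, -1], [-0.05, 0, -0.06, 0, 0, 0, -1], [-0.1125, 0, -0.06, 0, 0, 0, -1], [-0.1725, 0, -0.06, 0, 0, 0, -1], [-0.2038, 0, -0.05, 0, 0, 0, -1], [-0.2038, 0, -0.025, 0, 0, 0, -1], [-0.2038, 0, 0, 0, 0, 0, -1], [-0.2038, 0, 0, 0, 0, 0, -1], [-0.2038, 0, 0, 0, 0, 0, -1]]]}}

```text
time_s: 12.05
ee_pos: [0.5255, -0.2101, 0.0142]
eef_rot: [3.139, -0.0, 1.396]
force: [0.3, 0.1, 0.1]
grip_width: 0.0939
grip_force: 0.0
```

```bash
python3 -c "
from h import *
plan((-78,0,10))"
```

```text
t 12.05 blk -78.1 -1.2 z 14.2 F [0.3 0.1 0.1] w 93.9
(-78, 0, 10) -> [ 0.1 -1.2  4.2] [ 0.003 -0.     0.   ]
```

Scaled: 1 mm / 800 = 0.0013.

Call:
{"method": "arm_command", "body": {"plan": [[[0, 0, 0.0013, 0, 0, 0, -1], [0, 0, 0.0013, 0, 0, 0, -1], [0, 0, 0.0013, 0, 0, 0, -1], [0, 0, 0.0013, 0, 0, 0, -0.6], [0, 0, 0.0013, 0, 0, 0, -0.5], [0, 0, 0.0013, 0, 0, 0, -0.4], [0, 0, 0.0013, 0, 0, 0, -0.35], [0, 0, 0.0013, 0, 0, 0, -0.3], [0, 0, 0.0013, 0, 0, 0, -0.2], [0, 0, 0.0013, 0, 0, 0, -0.2], [0, 0, 0.0013, 0, 0, 0, -0.2]]], "squeeze": 30}}

```text
time_s: 13.15
ee_pos: [0.5252, -0.2102, 0.0128]
eef_rot: [3.139, 0.0, 1.396]
force: [-2.2, -1.8, 0.9]
grip_width: 0.0594
grip_force: 30.0
```

```bash
python3 -c "
from h import *
plan((-78,0,10))
meas(cams.camera_info('wrist'),cams.camera('wrist')[0])"
```

```text
t 13.15 blk -78.2 -0.9 z 12.8 F [-2.2 -1.8  0.9] w 59.4
(-78, 0, 10) -> [ 0.2 -1.   2.8] [0.003 0.    0.   ]
LOWER front 43.0 tail -111.2 ctr (-34.1 -1.1) yaw -0.0022 green width 41.9
UPPER line (-31.2 -1.1) len 59.0 yaw 0.0012 ctr (-1.2 -1.1)
```

The pair is clamped flush (yaw difference about 0.003 rad, offsets under 0.3 mm). Next I slide it out, with a slightly stronger grip and light downward bias.

Call:
{"method": "arm_command", "body": {"plan": [[[0, 0, 0.0013, 0, 0, 0, -0.2], [0, 0, 0.0019, 0, 0, 0, -0.2], [0.0038, 0, 0.0019, 0, 0, 0, -0.2], [0.01, 0, 0.0019, 0, 0, 0, -0.2], [0.0188, 0, 0.0019, 0, 0, 0, -0.2], [0.0288, 0, 0.0019, 0, 0, 0, -0.2], [0.0388, 0, 0.0019, 0, 0, 0, -0.2], [0.0488, 0, 0.0019, 0, 0, 0, -0.2], [0.0588, 0, 0.0019, 0, 0, 0, -0.2], [0.0675, 0, 0.0019, 0, 0, 0, -0.2], [0.075, 0, 0.0019, 0, 0, 0, -0.2], [0.075, 0, 0.0019, 0, 0, 0, -0.2]]], "squeeze": 45}}

```text
time_s: 14.4
ee_pos: [0.5371, -0.1518, 0.0128]
eef_rot: [3.135, 0.001, 1.396]
force: [-1.0, -2.6, 11.3]
grip_width: 0.0594
grip_force: 45.0
```

```bash
python3 -c "
from h import *
plan((103,0,10))
meas(cams.camera_info('wrist'),cams.camera('wrist')[0])"
```

```text
t 14.4 blk -18.6 -2.5 z 12.8 F [-1.  -2.6 11.3] w 59.4
(103, 0, 10) -> [121.6  -2.4   2.6] [0.006 0.001 0.001]
LOWER front 102.6 tail -52.1 ctr (25.3 -2.5) yaw -0.0011 green width 42.2
UPPER line (28.5 -2.5) len 59.0 yaw 0.0010 ctr (58.5 -2.4)
```

Scaled: 70 mm / 800 = 0.0875, 65 mm / 800 = 0.0813.

Call:
{"method": "arm_command", "body": {"plan": [[[0.0038, 0, -0.0006, 0, 0, 0, -0.2], [0.01, -0.0004, -0.0006, 0, 0, 0, -0.2], [0.0188, -0.0008, -0.0006, 0, 0, 0, -0.2], [0.0288, -0.0013, -0.0006, 0, 0, 0, -0.2], [0.0388, -0.0013, -0.0006, 0, 0, 0, -0.2], [0.0488, -0.0013, -0.0006, 0, 0, 0, -0.2], [0.0588, -0.0013, -0.0006, 0, 0, 0, -0.2], [0.0675, -0.0013, -0.0006, 0, 0, 0, -0.2], [0.075, -0.0013, -0.0006, 0, 0, 0, -0.2], [0.0813, -0.0013, -0.0006, 0, 0, 0, -0.2], [0.0875, -0.0013, -0.0006, 0, 0, 0, -0.2], [0.0875, -0.0013, -0.0006, 0, 0, 0, -0.2]]]}}

```text
time_s: 15.65
ee_pos: [0.548, -0.0824, 0.0128]
eef_rot: [3.136, 0.001, 1.396]
force: [-0.7, -2.2, 7.2]
grip_width: 0.0594
grip_force: 45.0
```

```bash
python3 -c "
from h import *
plan((103,0,10))
meas(cams.camera_info('wrist'),cams.camera('wrist')[0])"
```

```text
t 15.65 blk 51.7 -1.1 z 12.8 F [-0.7 -2.2  7.2] w 59.4
(103, 0, 10) -> [51.3 -1.1  2.8] [0.005 0.001 0.   ]
LOWER front 172.9 tail 18.8 ctr (95.8 -1.1) yaw -0.0011 green width 42.1
UPPER line (98.8 -1.1) len 59.0 yaw 0.0011 ctr (128.8 -1.1)
```

Scaled: 51 mm / 800 = 0.0638, 50 mm / 800 = 0.0625.

Call:
{"method": "arm_command", "body": {"plan": [[[0.0038, 0, 0, 0, 0, 0, -0.2], [0.01, 0, 0, 0, 0, 0, -0.2], [0.0175, 0, 0, 0, 0, 0, -0.2], [0.025, 0, 0, 0, 0, 0, -0.2], [0.0325, 0, 0, 0, 0, 0, -0.2], [0.04, 0, 0, 0, 0, 0, -0.2], [0.0475, 0, 0, 0, 0, 0, -0.2], [0.0538, 0, 0, 0, 0, 0, -0.2], [0.0588, 0, 0, 0, 0, 0, -0.2], [0.0625, 0, 0, 0, 0, 0, -0.2], [0.0638, 0, 0, 0, 0, 0, -0.2], [0.0638, 0, 0, 0, 0, 0, -0.2]]]}}

```text
time_s: 16.9
ee_pos: [0.5568, -0.0326, 0.0128]
eef_rot: [3.136, 0.001, 1.396]
force: [-1.7, -6.1, 8.8]
grip_width: 0.0595
grip_force: 45.0
```

Run:
```python
from h import *
plan((103,0,10))
i=cams.camera_info("wrist");p,d=cams.camera("wrist");meas(i,p)
u,v,P=cloud(i,d);Q=np.c_[L(P),P[:,2]*1e3]
m=(abs(Q[:,1]+1)<18)&(Q[:,0]>115)&(Q[:,0]<280)&(abs(Q[:,2]-72)<8);f=np.polyfit(Q[m][:,0],Q[m][:,2],1);print("top slope",f[0],"z at 100,280",np.polyval(f,[100,280]),m.sum())
# bar edge recheck in both fixed-camera and front end
for X0 in (255,275,285): print(X0,np.median(Q[(abs(Q[:,0]-X0)<3)&(abs(Q[:,1])<15)][:,2]))
h=(Q[:,2]>69)&(Q[:,2]<75)&(abs(Q[:,1]+1)<15);print("front",np.percentile(Q[h][:,0],[99,99.9]))
s=cams.camera("side")[0];cv2.imwrite("pics/end.png",np.hstack([p[:,170:390],cv2.resize(s[165:305,230:330],None,fx=3,fy=3,interpolation=2)]))
```

```text
t 16.9 blk 102.2 -1.1 z 12.8 F [-1.7 -6.1  8.8] w 59.5
(103, 0, 10) -> [ 0.8 -1.1  2.8] [0.005 0.001 0.   ]
LOWER front 223.4 tail 69.3 ctr (146.4 -1.1) yaw -0.0009 green width 41.9
UPPER line (149.3 -1.1) len 59.0 yaw 0.0009 ctr (179.3 -1.1)
top slope -0.0021182681962294845 z at 100,280 [72.60954413 72.22825585] 21886
255 nan
275 nan
285 nan
front [220.31645221 221.25384797]
  return _methods._mean(a, axis=axis, dtype=dtype,
  ret = ret.dtype.type(ret / rcount)
```

View pics/end.png

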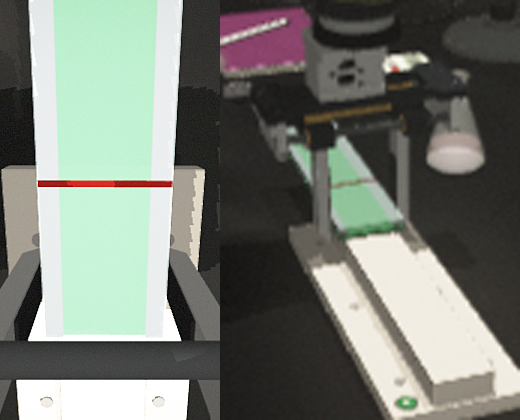

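The final view shows the pair straight and level, clamped at its tail. The red line (v≈184 in the wrist view) is at block x = 149.3 mm. I'll let it settle briefly, then hand in.

Scaled: 0.5 mm / 800 = 0.0006.

Call:
{"method": "arm_command", "body": {"plan": [[[0.0006, 0, 0, 0, 0, 0, -0.2], [0.0006, 0, 0, 0, 0, 0, -0.2], [0.0006, 0, 0, 0, 0, 0, -0.2], [0.0006, 0, 0, 0, 0, 0, -0.2], [0.0006, 0, 0, 0, 0, 0, -0.2]]]}}

```text
time_s: 17.5
ee_pos: [0.5568, -0.0323, 0.0128]
eef_rot: [3.136, 0.001, 1.396]
force: [-2.4, -7.5, 7.8]
grip_width: 0.0593
grip_force: 45.0
```

```bash
python3 -c "
from h import *
plan((103,0,10))
meas(cams.camera_info('wrist'),cams.camera('wrist')[0])
print(ctrl.hand_in())"
```

```text
t 17.5 blk 102.5 -1.0 z 12.8 F [-2.4 -7.5  7.8] w 59.3
(103, 0, 10) -> [ 0.5 -1.1  2.8] [0.005 0.001 0.   ]
LOWER front 223.7 tail 69.6 ctr (146.7 -1.1) yaw -0.0009 green width 41.9
UPPER line (149.6 -1.1) len 59.0 yaw 0.0008 ctr (179.6 -1.1)
the job is handed in; nothing more can be done
None
```

The job is handed in at 17.5 s, with no verdict shown: by my last camera measurement the plates are flush within about 0.5 mm, level and straight, the red line is about 0.4 mm short of the block's front edge, and the tail is still gripped at 45 N.

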